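# Pin back the laminator's belt tensioner at the red mark

## Robot

A 6-joint arm with a two-finger parallel gripper is mounted at the origin on the work surface. World frame = base frame: x ahead of the robot, y to its left, z up, the work surface at z = 0. Lengths are in m, angles in rad, forces in N, time in s.
With the tool pointing down it reaches from about 0.35 to 0.85 m from the base axis. Payload 8.1 kg.
Tool frame: the origin (TCP) lies at the very end of the fingers, on their centre line; the grasp point (between the pads) lies 19 mm behind it; z points along the fingers, y is the line along which they close (so a half turn about z gives the same grasp; the last joint's range is limited). The gripper opens to 93 mm and grips with 3 to 60 N. Pads are 15 mm wide; open, the fingers measure 128 mm over their backs; the gripper's body (75 mm by 188 mm) begins 65 mm behind the grasp point.
Start: joints at [1.154, 0.13, 1.488, -0, 1.523, -0.085], TCP at [0.195, 0.567, 0.219] pointing down, gripper open.
Joint ranges: [-2.96, 2.96], [-0.89, 2.26], [0.02, 2.5], [-1.34, 4.48], [0, 2.73], [-2.66, 2.66]. Speed limits (rad/s): [2.39, 2.39, 2.79, 3.14, 3.14, 3.14].

## Interface

Orientations are given as a rotation vector (axis times angle).
In Python, from plant import monitor, eyes, ticket gives the robot as it stands.
- The arm moves only by the tool arm_command, never from a script. Its argument "deltas" is a list that holds one entry, the list of rows, each a list of 6 numbers: the shift along the world's x, y, z in cm, then the turn, a rotation vector about the world's x, y, z in degrees. In form: [[[tx, ty, tz, rx, ry, rz], ...]]. A call has 1 to 12 rows; each row shifts and turns the commanded pose from where the row before left it; what a row does not reach is not made up. A row lasts 1/12 s, in which the tool goes at most 41.7 mm and 7.16 degrees, less where a joint would pass 70% of its speed; a pose out of reach is approached as far as the arm can. A call is refused whole if a number of a shift passes 4.17 or a number of a turn 7.16, either way. A call with a gripper value outside its range is refused whole. "gripper" is the opening, from -1 (shut) to 1 (fully open), set as the call begins (left out, the last holds). The fingers move at their own pace and stop on an object; "squeeze" is the grip in N (left out, the last holds). Time passes only in rows, so rows that do not move let the fingers close. It gives the time, the measured TCP pose, the force, the opening and the grip force at its end, in the units of the state.
- monitor.read_state(): the state, without advancing time (a new reading comes with each control period).
- eyes.read_camera(name): name is "scene" or "top" or "wrist"; returns the picture (420x560x3 uint8, blue, green, red); there is no depth.
- eyes.camera_model(name): a dict with "fx", "fy", "cx", "cy" (pixels), "k1" (the pictures are not rectified: a ray, as slopes to the right and down, at radius r is drawn at 1 + k1 r^2 times it, then the intrinsics apply), "rvec" (rotation vector, rad) and "tvec" (3), from world to camera coordinates, as OpenCV has them. Camera axes: x right, y down, z forward; pixel columns grow to the right and rows downward; lengths in m; the calibration is good to about 2 mm. A picture is of the moment at which its call begins: read the wrist's pose just before it. camera_model takes no time and is no camera call; for the wrist camera it gives the pose at the moment of the call.
- ticket.close_job(): hands the job in; it is judged then, once.
The state is a dict: "t": time; "q": joint angles; "dq": joint speeds; "joint_torque": joint torques, N m; "tool_pos": TCP position; "orientation": TCP orientation; "force": force on the tool from outside, world axes, zero at the start; "wrist_torque": the same for the moment, N m; "opening": finger opening in m; "gripper_force": force on a finger pad.
Only numpy, scipy, OpenCV 4.12 (cv2) and the standard library are available. Lean on these libraries where they do the work, as an engineer would, in place of code of your own. Each camera call takes 0.05 s, during which the arm holds its last target. There are 200 camera calls.

## Task

The laminator's drive unit is on the bench with its hood off, waiting for a new belt, and the tensioner has to be locked back. Take the yellow-knobbed locking pin out of the wooden block, drop it into the hole in the tail of the blue sprung tensioner arm, and with it ease the arm round against its spring until the pointer stands at the red dot on the scale; the index hole there is never quite where the dot is, so feel for it with the tip and seat the pin fully home, so that the arm stays locked when you let go. Never let the spring snap the arm back, never force the pin, do not push on the drive unit with the gripper itself, and leave the other things on the bench where they are.

Things in the scene. Friction and masses are not known exactly. Their poses are not given: they have to be found in the camera images.
- drive: Laminator drive unit, fixed: grey deck 330 x 260 mm on four pillars, top 80 mm above the bench. Origin: on the bench exactly below the tensioner's pivot axis; z up; +x runs from the pivot towards the two belt pulleys, -x towards the scale. Highest near the arm: idler and pulleys, 138 mm above the bench, 60 mm or more from the hole in the arm's tail.
- plate_top (a point): Point on the level top face of the aluminium index quadrant, 96 mm above the bench, 120 mm from the pivot (not at a hole). The quadrant has four through holes, 11.2 mm wide, 16 mm deep, 120 mm from the pivot axis, 0.2 rad apart, bare between. It is clamped through slots and never sits quite true: all its holes lie up to 0.05 rad (6 mm) before or after their dots, so feel for the hole.
- tensioner (a joint): Angle (rad) of the blue tensioner arm about the vertical pivot: 0 at rest against its stop, growing counter-clockwise from above as it is swung back; end stop 0.98. The dots are at 0.25, 0.45, 0.65, 0.85. A torsion spring drives it back to 0: about 4.7 N at the hole in its tail at rest, 10 N at 0.85; it stays only when pinned.
- bore (a point): Centre of the hole in the tail of the tensioner arm, at the level of the arm's top face (108 mm above the bench), 120 mm from the pivot. The hole, 11.2 mm wide, goes through the 10 mm thick, 32 mm wide arm; below it 2 mm of air, then the index plate, bare there with the arm at rest: a pin put in stops 12 mm below the top face.
- pointer (a point): Tip of the arm's red pointer, 152 mm from the pivot on the line from pivot through the arm's hole, 3 mm above the index plate, moving over the white scale.
- mark_red: Red dot, 10 mm across, on the outer edge of the scale, 156 mm from the pivot axis; three grey dots stand at the other settings. Origin at its centre, 96 mm above the bench. The index hole wanted is the nearest to the line from the pivot to this dot, 120 mm from the pivot, up to 6 mm to either side of that line.
- pin: Locking pin, about 70 g, loose, upright. Origin at the tip of its shank, z towards the knob. Steel shank 10 mm wide, 26 mm long, tip chamfered 0.5 mm; flange 26 mm wide (26 to 29 mm above the tip); yellow round knob 24 mm wide (29 to 60 mm above the tip) to grip. Fully home, the flange rests on the arm and the tip is 82 mm above the bench; on the plate between holes the tip is at 96 mm.
- stand: Drilled wooden block 60 x 130 x 40 mm, fixed. Origin: centre of its underside. The pin stands loosely in it at (0, 30) mm, tip 16 mm above the bench, its flange 2 mm above the block; three short bits, 14 mm proud, stand at (0, -10), (0, -28) and (0, -46) mm.
- scissors: Paper scissors lying on the bench, 150 mm long; leave alone.
- screwdriver: Red screwdriver lying on the bench; leave alone.
- knife: Orange craft knife lying on the bench, 140 mm long; leave alone.
- glue: Glue jar with red lid, 56 mm wide, 85 mm tall; leave alone.
- screw_tin: Round open tin with cover screws, 74 mm wide, 26 mm tall; leave alone.
- brush_cup: Blue cup with brushes, 76 mm wide, 150 mm tall with the brushes; leave alone.
- cover: The drive unit's black hood, 300 x 200 x 45 mm, lying on the bench; leave alone.
Mind the look-alikes: they are no part of the job. What is meant by the pin is not green or pink, and is the smaller of those in its own colour.

How it is judged:
By the outcome, as a careful person would: the job done as asked, in the order asked, and still so for the second after the job is handed in, with the robot touching nothing.
It also fails if it takes over 72 s, if anything falls off the work surface, if the arm or the gripper's body presses on something with over 40 N, if the wrist force passes 120 N, or if a joint passes its speed limit or range.

## Working session

There is one attempt and no reset: what is moved stays moved. The work goes in short steps, Python scripts to look and compute and a tool call to move; the robot and the scene stay as the last step left them, time stands still between calls to the robot, and variables do not carry over. Pictures are saved under pics/ and viewed, at most 10 in all, crops included, and the job is handed in when it is done.

Besides the shell and the picture viewer there is one more tool, called after "Call:" by a JSON object that holds its "api" and its "payload", one argument or row to a line. arm_command: Moves the arm, as the interface text tells. Its arguments: {"type":"object","properties":{"deltas":{"type":"array"},"gripper":{"type":"number"},"squeeze":{"type":"number"}},"required":["deltas"]}

```bash
mkdir -p pics; cat > h.py <<'E'
import numpy as np, cv2
from plant import monitor, eyes, ticket
def ray(m,u,v):
    x,y=(u-m["cx"])/m["fx"],(v-m["cy"])/m["fy"]
    r=np.hypot(x,y); s=r
    for _ in range(30): s=r/(1+m["k1"]*s*s)
    k=s/r if r>0 else 1
    R=cv2.Rodrigues(np.array(m["rvec"],float))[0]; t=np.array(m["tvec"],float).ravel()
    return -R.T@t, R.T@np.array([x*k,y*k,1.])
def at(m,u,v,z):
    o,d=ray(m,u,v); return o+d*(z-o[2])/d[2]
def proj(m,p):
    R=cv2.Rodrigues(np.array(m["rvec"],float))[0]; c=R@np.array(p,float)+np.array(m["tvec"],float).ravel()
    x,y=c[:2]/c[2]; f=1+m["k1"]*(x*x+y*y); return np.array([m["fx"]*x*f+m["cx"],m["fy"]*y*f+m["cy"]])
def tri(m1,a,m2,b):
    o1,d1=ray(m1,*a);o2,d2=ray(m2,*b)
    s=np.linalg.lstsq(np.c_[d1,-d2],o2-o1,rcond=None)[0]
    p,q=o1+s[0]*d1,o2+s[1]*d2; return (p+q)/2,np.linalg.norm(p-q)
E
python3 - <<'E'
from h import *
for n in("scene","top"):
    im=eyes.read_camera(n); cv2.imwrite(f"pics/{n}0.png",im)
    cv2.imwrite(f"pics/{n}0b.png",cv2.resize(im,(800,600),interpolation=cv2.INTER_CUBIC))
    m=eyes.camera_model(n); print(n,m, ray(m,280,210)[0])
s=monitor.read_state();print(s["t"],s["tool_pos"],s["orientation"],s["force"],s["opening"])
E
```

```text
scene {'fx': 509.5614273998232, 'fy': 509.5614273998232, 'cx': 283.6103576237293, 'cy': 210.0460256778603, 'k1': -0.03741748648113483, 'rvec': array([ 2.24411756,  0.57710932, -0.28420912]), 'tvec': array([-0.44426173, -0.11113565,  1.69224167])} [ 1.0592643  -0.93651573  1.03648392]
top {'fx': 461.6904287186106, 'fy': 461.6904287186106, 'cx': 275.34866082117986, 'cy': 210.65199082900602, 'k1': -0.07628580206900885, 'rvec': array([ 2.17651629, -2.19353567,  0.07522324]), 'tvec': array([0.00688224, 0.50496151, 1.56071516])} [3.94328026e-01 1.26207648e-03 1.59228424e+00]
0.1 [0.19520985 0.56683193 0.21771292] [-5.18708418e-01 -3.09806095e+00  2.45121231e-03] [-3.56697392e-02 -8.39043009e-01 -8.70568866e-05] 0.09294960556974795
```

View pics/top0b.png

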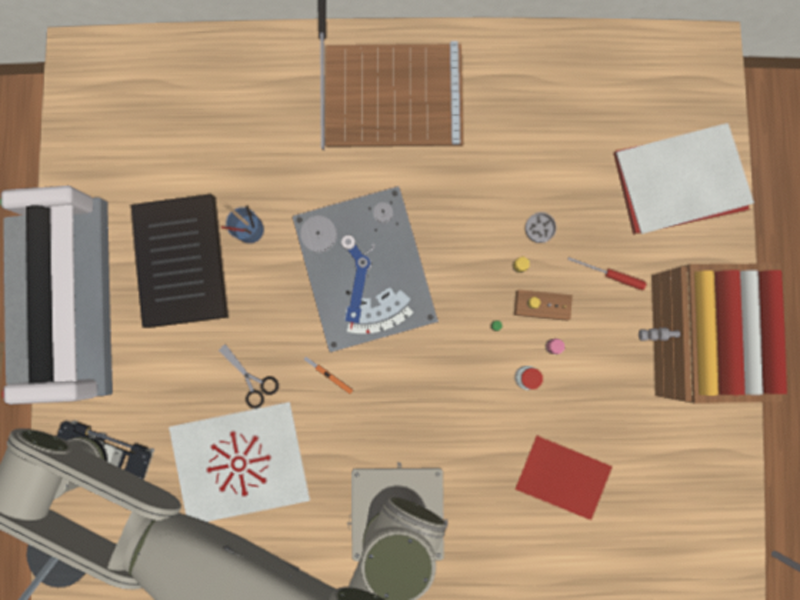

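View pics/scene0b.png

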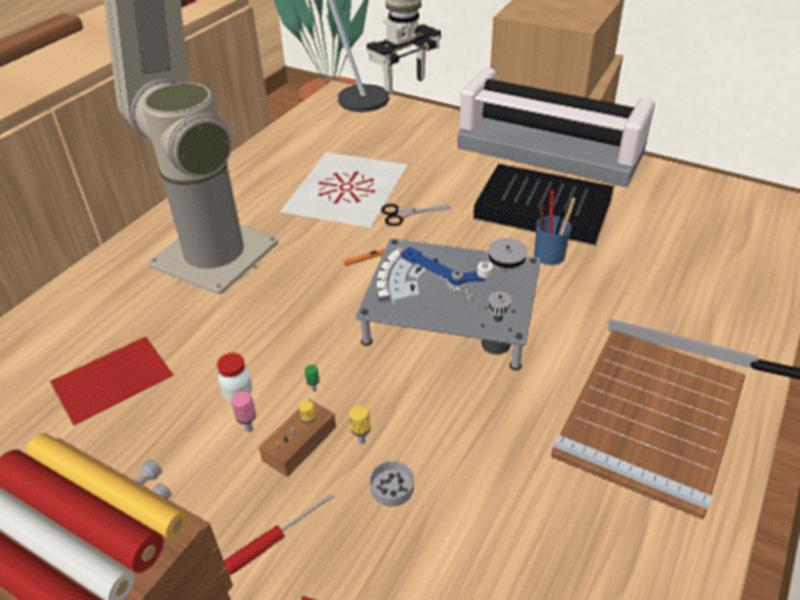

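The top view shows the drive unit at (365,268), with the arm's tail near (353,318). There are two yellow-knobbed pins: (535,302) standing in the wooden block, and a larger one loose on the bench at (522,264). The green (496,326) and pink (556,346) ones are excluded by colour. The one in the block is smaller, so it fits; I'll confirm it in a crop.

```bash
python3 - <<'E'
from h import *
t=cv2.imread("pics/top0.png"); s=cv2.imread("pics/scene0.png")
def c(im,x,y,w,h,W,H): return cv2.resize(im[y:y+h,x:x+w],(W,H),interpolation=cv2.INTER_CUBIC)
a=np.hstack([c(t,230,160,75,80,400,427)[:300], ])
# 2x2 of 400x300 tiles
A=c(t,230,180,80,60,400,300); B=c(t,340,175,80,60,400,300); C=c(s,250,165,80,60,400,300); D=c(s,175,255,100,75,400,300)
cv2.imwrite("pics/m1.png",np.vstack([np.hstack([A,B]),np.hstack([C,D])]))
E
```

```text
(no output)
```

View pics/m1.png

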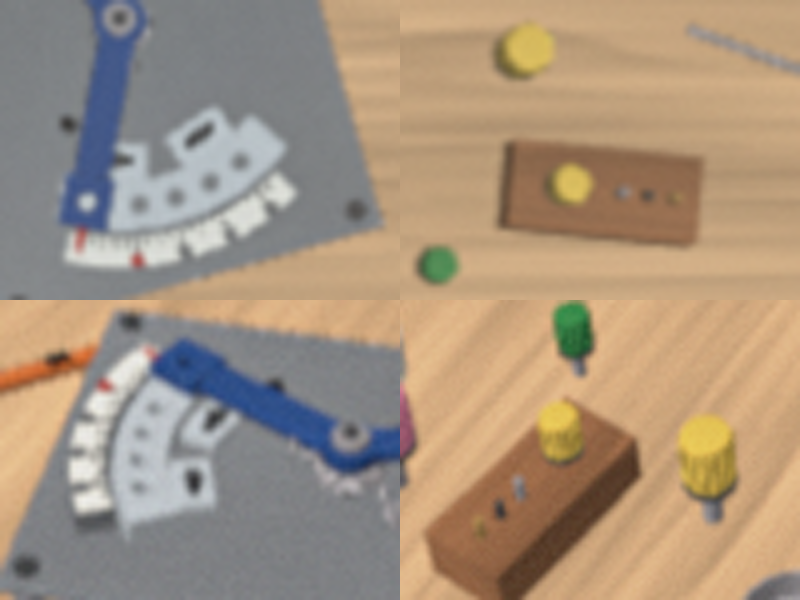

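The crops confirm it: the smaller yellow knob stands in the block (tile (572,185)) and the larger one is loose on the bench. The arm is at rest with its bore at (87,202). The red dot is at (138,261), which is the 0.25 setting, and the first hole shows at (140,205).

```bash
python3 - <<'E'
from h import *
mt=eyes.camera_model("top");ms=eyes.camera_model("scene")
A=lambda x,y:((x+.5)/5-.5+230,(y+.5)/5-.5+180)
B=lambda x,y:((x-400+.5)/5-.5+340,(y+.5)/5-.5+175)
C=lambda x,y:((x+.5)/5-.5+250,(y-300+.5)/5-.5+165)
D=lambda x,y:((x-400+.5)/4-.5+175,(y-300+.5)/4-.5+255)
f=lambda n,a,b,z:print(n,at(mt,*a,z)[:2].round(4),at(ms,*b,z)[:2].round(4),*[np.round(v,4) for v in tri(mt,a,ms,b)])
f("pin",B(572,183),D(560,414),.076)
f("bore",A(87,202),C(184,362),.108)
f("piv",A(119,18),C(350,433),.115)
f("dot",A(138,261),C(105,385),.096)
for i,(a,b) in enumerate([((140,205),(155,408)),((176,197),(140,433)),((210,182),(136,460)),((241,161),(138,488))]): f("hole%d"%i,A(*a),C(*b),.096)
for p in [(628,192),(647,196),(676,199)]: print("bit",at(mt,*B(*p),.054).round(4))
for p in [(507,140),(704,156),(694,244),(500,229)]: print("blk",at(mt,*B(*p),.04).round(4))
E
```

```text
pin [ 0.4965 -0.3229] [ 0.4991 -0.3229] [ 0.4974 -0.3226  0.0745] 0.002
bore [0.4692 0.0944] [0.4704 0.091 ] [0.469  0.0943 0.1052] 0.0008
piv [0.5874 0.0729] [0.5893 0.0705] [0.5879 0.0731 0.1125] 0.0004
dot [0.4313 0.0622] [0.4322 0.0632] [0.4318 0.0626 0.0962] 0.0013
hole0 [0.4676 0.0607] [0.469  0.0583] [0.4676 0.0607 0.0938] 0.0001
hole1 [0.4726 0.0373] [0.4726 0.0344] [0.472  0.0369 0.094 ] 0.0016
hole2 [0.4822 0.0152] [0.4826 0.0124] [0.4818 0.0149 0.0939] 0.0012
hole3 [ 0.4957 -0.0051] [ 0.4958 -0.0083] [ 0.4951 -0.0056  0.0938] 0.0017
bit [ 0.4917 -0.3653  0.054 ]
bit [ 0.4889 -0.378   0.054 ]
bit [ 0.4867 -0.3976  0.054 ]
blk [ 0.5285 -0.287   0.04  ]
blk [ 0.5166 -0.4212  0.04  ]
blk [ 0.457  -0.4128  0.04  ]
blk [ 0.4682 -0.281   0.04  ]
```

Call:
{"api": "arm_command", "payload": {
  "deltas": [
    [[1,-3,-0.2,0,0,-2.4],[1,-3,-0.2,0,0,-2.4],[1,-3,-0.2,0,0,-2.4],[1,-3,-0.2,0,0,-2.4],[1,-3,-0.2,0,0,-2.4],[1,-3,-0.2,0,0,-2.4],[1,-3,-0.2,0,0,-2.4],[1,-3,-0.2,0,0,-2.4],[1,-3,-0.2,0,0,-2.4],[1,-3,-0.2,0,0,-2.4],[1,-3,-0.2,0,0,-2.4],[1,-3,-0.2,0,0,-2.4]]
  ],
  "gripper": 0.35,
  "squeeze": 35
}}

```text
t: 1.1
tool_pos: [0.3153, 0.2058, 0.1942]
orientation: [-1.275, -2.871, 0.0]
force: [0.7, -0.9, 0.0]
opening: 0.0629
gripper_force: 0.0
```

Call:
{"api": "arm_command", "payload": {
  "deltas": [
    [[1,-3,-0.2,0,0,-2.4],[1,-3,-0.2,0,0,-2.4],[1,-3,-0.2,0,0,-2.4],[1,-3,-0.2,0,0,-2.4],[1,-3,-0.2,0,0,-2.4],[1,-3,-0.2,0,0,-2.4],[1,-3,-0.2,0,0,-2.4],[1,-3,-0.2,0,0,-2.4],[1,-3,-0.2,0,0,-2.4],[1,-3,-0.2,0,0,-2.4],[1,-3,-0.2,0,0,-2.4],[1,-3,-0.2,0,0,-2.4]]
  ]
}}

```text
t: 2.1
tool_pos: [0.4354, -0.1543, 0.1701]
orientation: [-1.95, -2.462, 0.0]
force: [0.6, -0.7, 0.1]
opening: 0.063
gripper_force: 0.0
```

Call:
{"api": "arm_command", "payload": {
  "deltas": [
    [[1,-2.8,-0.2,0,0,-2.2],[1,-2.8,-0.2,0,0,-2.2],[1,-2.8,-0.2,0,0,-2.2],[1,-2.8,-0.2,0,0,-2.2],[1,-2.8,-0.2,0,0,-2.2],[1,-2.8,-0.2,0,0,-2.2],[0,0,0,0,0,0],[0,0,0,0,0,0]]
  ]
}}

```text
t: 2.77
tool_pos: [0.4949, -0.3215, 0.1572]
orientation: [-2.218, -2.222, 0.0]
force: [-0.3, 0.5, 0.2]
opening: 0.0627
gripper_force: 0.0
```

```bash
python3 - <<'E'
from h import *
s=monitor.read_state(); m=eyes.camera_model("wrist"); im=eyes.read_camera("wrist")
print(s["t"],s["tool_pos"],s["orientation"],s["force"],s["opening"])
print(ray(m,280,210), proj(m,(.497,-.323,.076)))
np.save("w1.npy",m,allow_pickle=True); cv2.imwrite("pics/w1.png",im)
E
```

```text
2.7667 [ 0.49487562 -0.32152472  0.15721566] [-2.21791015e+00 -2.22161647e+00  4.02760946e-04] [-0.27505493  0.54327476  0.17886597] 0.06268097199727538
(array([ 0.49538411, -0.24191415,  0.3226377 ]), array([ 0.01203335, -0.29369338, -0.95601772])) [278.26784788 215.80592026]
```

View pics/w1.png

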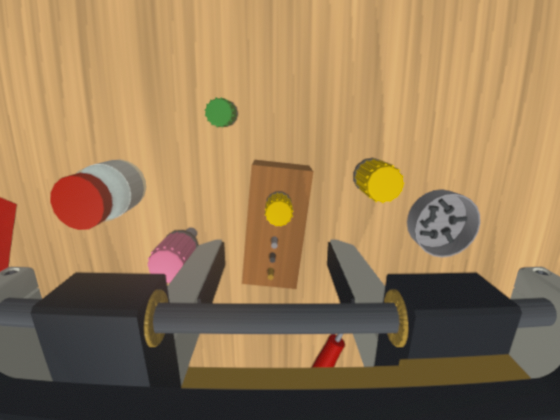

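The wrist view shows the small yellow knob in the block, top face centred near (279,212), between the fingers. The big yellow one (380,182) and the pink one (172,258) are clear of the fingers.

```bash
python3 - <<'E'
from h import *
m=eyes.camera_model("wrist")
im=cv2.imread("pics/w1.png")[180:250,250:310]
hsv=cv2.cvtColor(im,cv2.COLOR_BGR2HSV); k=((hsv[...,0]>20)&(hsv[...,0]<35)&(hsv[...,1]>150)&(hsv[...,2]>190)).astype('u1')
y,x=np.nonzero(k);print(x.min()+250,x.max()+250,y.min()+180,y.max()+180,x.mean()+250,y.mean()+180)
for p in((279,212),(x.mean()+250,y.mean()+180)): print(at(m,*p,.076))
E
```

```text
266 291 202 225 278.32179226069246 213.55397148676172
[ 0.49768624 -0.31867486  0.076     ]
[ 0.49710079 -0.32010118  0.076     ]
```

Call:
{"api": "arm_command", "payload": {
  "deltas": [
    [[0.1,0.05,-1.5,0,0,0],[0.13,0.05,-2,0,0,0],[0,0,-2,0,0,0],[0,0,-2,0,0,0],[0,0,-1.5,0,0,0],[0,0,-1.2,0,0,0],[0,0,-0.7,0,0,0],[0,0,0,0,0,0],[0,0,0,0,0,0]]
  ]
}}

```text
t: 3.57
tool_pos: [0.4979, -0.3194, 0.0501]
orientation: [2.217, 2.226, 0.0]
force: [-0.6, 0.1, 0.2]
opening: 0.0628
gripper_force: 0.0
```

Call:
{"api": "arm_command", "payload": {
  "deltas": [
    [[0,0,0,0,0,0],[0,0,0,0,0,0],[0,0,0,0,0,0],[0,0,0,0,0,0],[0,0,0,0,0,0],[0,0,0,0,0,0],[0,0,0,0,0,0],[0,0,0,0,0,0]]
  ],
  "gripper": -1,
  "squeeze": 35
}}

```text
t: 4.23
tool_pos: [0.4978, -0.3198, 0.0497]
orientation: [2.218, 2.225, 0.0]
force: [0.9, -0.1, 1.2]
opening: 0.0239
gripper_force: 35.0
```

Call:
{"api": "arm_command", "payload": {
  "deltas": [
    [[0,0,1,0,0,0],[0,0,2,0,0,0],[0,0,2.5,0,0,0],[0,0,2.5,0,0,0],[0,0,2,0,0,0],[0,0,1.5,0,0,0],[0,1,0.5,0,0,3],[-0.2,2,0,0,0,6],[-0.2,3,0,0,0,6],[-0.2,3,0,0,0,6],[-0.2,3,0,0,0,6],[-0.2,3,0,0,0,6]]
  ]
}}

```text
t: 5.23
tool_pos: [0.4873, -0.1684, 0.1702]
orientation: [1.488, 2.767, 0.0]
force: [-0.3, 0.6, -1.1]
opening: 0.0236
gripper_force: 35.0
```

Call:
{"api": "arm_command", "payload": {
  "deltas": [
    [[-0.2,3,0,0,0,6],[-0.2,3,0,0,0,6],[-0.2,3,0,0,0,6],[-0.2,3,0,0,0,6],[-0.2,3,0,0,0,6],[-0.2,3,0,0,0,6],[-0.2,3,0,0,0,6],[-0.2,3,0,0,0,6],[-0.2,2,0,0,0,6],[0,0.3,0,0,0,3],[0,0,0,0,0,0],[0,0,0,0,0,0]]
  ]
}}

```text
t: 6.23
tool_pos: [0.4697, 0.0934, 0.1701]
orientation: [-0.004, 3.141, -0.0]
force: [-0.2, 0.7, -0.6]
opening: 0.0233
gripper_force: 35.0
```

```bash
python3 - <<'E'
from h import *
s=monitor.read_state(); m=eyes.camera_model("wrist"); im=eyes.read_camera("wrist")
print(s["t"],s["tool_pos"],s["orientation"],s["force"],s["opening"])
for p in [(.4695,.0935,.108),(.5879,.0725,.115),(.4315,.0625,.096),(.4676,.0607,.096),tuple(np.array(s["tool_pos"])-[0,0,.0337])]: print(p,proj(m,p))
cv2.imwrite("pics/w2.png",im)
cv2.imwrite("pics/w2b.png",cv2.resize(im[110:320,140:420],(800,600),interpolation=cv2.INTER_CUBIC))
import pickle;pickle.dump((m,s["tool_pos"]),open("w2.pkl","wb"))
E
```

```text
6.2333 [0.4696603  0.09340758 0.17009235] [-3.52520947e-03  3.14131848e+00 -3.39775159e-04] [-0.21381058  0.65977703 -0.62067899] 0.023283667304694517
(0.4695, 0.0935, 0.108) [274.66622243 219.84417309]
(0.5879, 0.0725, 0.115) [251.59521527 344.71949948]
(0.4315, 0.0625, 0.096) [236.68854859 170.79284107]
(0.4676, 0.0607, 0.096) [236.04804717 213.03173619]
(np.float64(0.46966030328238423), np.float64(0.09340758011328784), np.float64(0.13639234903631584)) [274.39163519 232.93376152]
```

View pics/w2b.png

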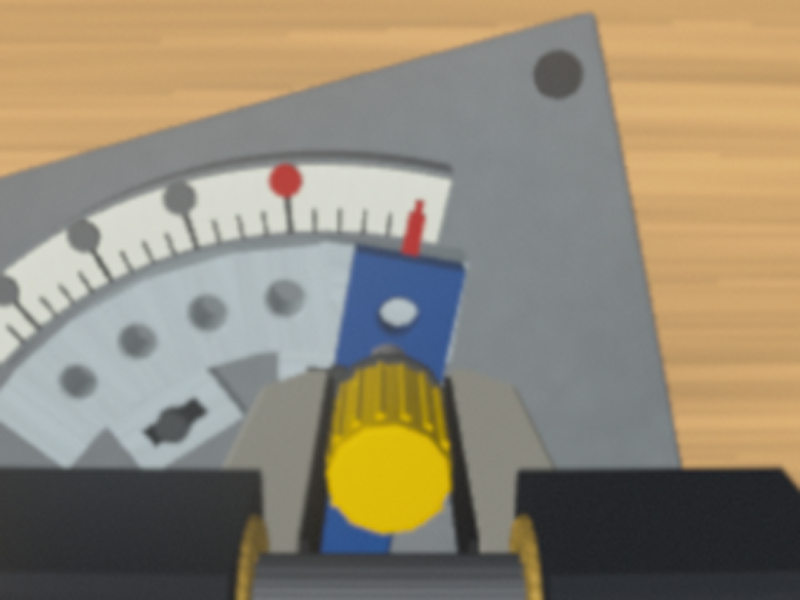

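The wrist crop shows the bore at (398,312), the pin tip just below it at (388,350), the red dot at (286,180), the first index hole at (285,298) and the pointer tip at (420,203).

```bash
python3 - <<'E'
from h import *
import pickle;m,tp=pickle.load(open("w2.pkl","rb"))
F=lambda x,y:((x+.5)/2.857-.5+140,(y+.5)/2.857-.5+110)
for n,p,z in [("bore",(398.5,312),.108),("hole0",(285,298),.096),("hole1",(208,312),.096),("hole2",(138,341),.096),("hole3",(78,381),.096),("dot",(286,180),.096),("ptr",(420,203),.099),("pintip",(388,352),tp[2]-.0337),("knob",(389,479),tp[2]-.0337+.06)]: print(n,at(m,*F(*p),z).round(4))
E
```

```text
bore [0.4687 0.0971 0.108 ]
hole0 [0.4684 0.0635 0.096 ]
hole1 [0.4729 0.0403 0.096 ]
hole2 [0.4822 0.0184 0.096 ]
hole3 [ 0.4955 -0.0016  0.096 ]
dot [0.4331 0.065  0.096 ]
ptr [0.4391 0.1032 0.099 ]
pintip [0.4696 0.0942 0.1364]
knob [0.4711 0.0944 0.1964]
```

Call:
{"api": "arm_command", "payload": {
  "deltas": [
    [[-0.05,0.13,-0.8,0,0,0],[-0.05,0.13,-0.9,0,0,0],[0,0,-0.6,0,0,0],[0,0,0,0,0,0],[0,0,0,0,0,0]]
  ]
}}

```text
t: 6.7
tool_pos: [0.468, 0.0955, 0.1456]
orientation: [0.004, -3.14, 0.0]
force: [-0.3, 0.3, -0.2]
opening: 0.0235
gripper_force: 35.0
```

```bash
python3 - <<'E'
from h import *
s=monitor.read_state(); m=eyes.camera_model("wrist"); im=eyes.read_camera("wrist")
print(s["t"],s["tool_pos"],s["orientation"],s["force"],s["opening"])
cv2.imwrite("pics/w3.png",im)
cv2.imwrite("pics/w3b.png",cv2.resize(im[170:260,215:335],(800,600),interpolation=cv2.INTER_CUBIC))
import pickle;pickle.dump((m,s["tool_pos"]),open("w3.pkl","wb"))
E
```

```text
6.7 [0.46801729 0.0955044  0.14558619] [ 3.89799680e-03 -3.13957154e+00  3.84570890e-04] [-0.25144571  0.27439169 -0.2352247 ] 0.02352368934458421
```

View pics/w3b.png

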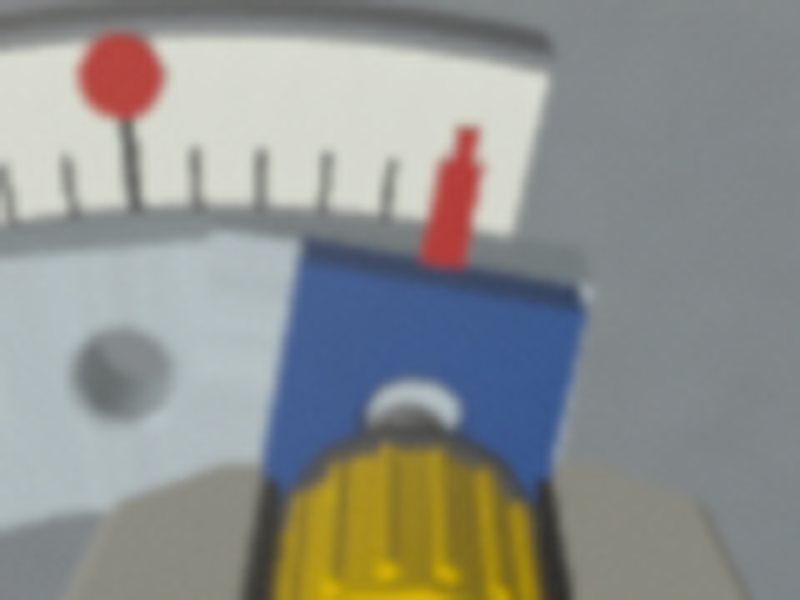

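The bore's far rim is at y≈378, spanning x 364–464. The pin tip's far edge is at about (408,401). I'll work out the offset between them.

```bash
python3 - <<'E'
from h import *
import pickle;m,tp=pickle.load(open("w3.pkl","rb"))
s=800/120
F=lambda x,y:((x+.5)/s-.5+215,(y+.5)/s-.5+170)
z=tp[2]-.0337
tip=at(m,*F(408,401),z)+[.005,0,0]; bore=at(m,*F(414,378),.108)+[.0056,0,0]
print(tip,bore,(bore-tip)*1e3,tp)
print(at(m,*F(364,420),.108)-at(m,*F(464,420),.108), at(m,*F(368,430),z)-at(m,*F(452,430),z))
hole=(at(m,*F(122,374),.096));print(hole,hole-tip)
E
```

```text
[0.47043423 0.09652929 0.11188619] [0.46982933 0.09718141 0.108     ] [-0.60490172  0.65211794 -3.88618693] [0.46801729 0.0955044  0.14558619]
[ 2.16098340e-05 -1.09866156e-02  0.00000000e+00] [ 1.80693368e-05 -9.06626895e-03  0.00000000e+00]
[0.46822355 0.06344593 0.096     ] [-0.00221068 -0.03308336 -0.01588619]
```

Call:
{"api": "arm_command", "payload": {
  "deltas": [
    [[-0.06,0.06,0,0,0,0],[0,0,-0.1,0,0,0],[0,0,-0.1,0,0,0],[0,0,-0.1,0,0,0],[0,0,-0.1,0,0,0],[0,0,0,0,0,0],[0,0,0,0,0,0]]
  ]
}}

```text
t: 7.33
tool_pos: [0.4681, 0.0965, 0.1426]
orientation: [0.005, -3.141, 0.0]
force: [-0.3, -0.4, -1.5]
opening: 0.0233
gripper_force: 35.0
```

Call:
{"api": "arm_command", "payload": {
  "deltas": [
    [[0,0,-0.1,0,0,0],[0,0,-0.1,0,0,0],[0,0,-0.05,0,0,0],[0,0,0,0,0,0],[0,0,0,0,0,0]]
  ]
}}

```text
t: 7.75
tool_pos: [0.4681, 0.0965, 0.1401]
orientation: [0.005, -3.141, 0.0]
force: [0.0, -0.0, -0.4]
opening: 0.0232
gripper_force: 35.0
```

Call:
{"api": "arm_command", "payload": {
  "deltas": [
    [[0,0,-0.1,0,0,0],[0,0,-0.1,0,0,0],[0,0,-0.1,0,0,0],[0,0,-0.1,0,0,0],[0,0,-0.1,0,0,0],[0,0,-0.1,0,0,0],[0,0,0,0,0,0],[0,0,0,0,0,0]]
  ]
}}

```text
t: 8.42
tool_pos: [0.4681, 0.0965, 0.134]
orientation: [0.005, -3.141, 0.0]
force: [0.5, 0.5, -1.2]
opening: 0.0233
gripper_force: 35.0
```

Call:
{"api": "arm_command", "payload": {
  "deltas": [
    [[0,0,-0.1,0,0,0],[0,0,-0.1,0,0,0],[-0.04,-0.2,0,0,0,0],[-0.04,-0.2,0,0,0,0],[-0.03,-0.25,0,0,0,0],[0,0,0,0,0,0]]
  ],
  "squeeze": 45
}}

```text
t: 8.92
tool_pos: [0.4671, 0.0904, 0.1321]
orientation: [-0.005, 3.141, 0.002]
force: [1.1, 4.5, -2.9]
opening: 0.0232
gripper_force: 45.0
```

Call:
{"api": "arm_command", "payload": {
  "deltas": [
    [[-0.02,-0.24,0,0,0,0],[-0.02,-0.24,0,0,0,0],[-0.02,-0.24,0,0,0,0],[-0.02,-0.24,0,0,0,0],[-0.01,-0.24,0,0,0,0],[0,-0.24,0,0,0,0],[0,-0.24,0,0,0,0],[0.01,-0.24,0,0,0,0],[0.01,-0.24,0,0,0,0],[0,0,0,0,0,0]]
  ]
}}

```text
t: 9.75
tool_pos: [0.4664, 0.0689, 0.1322]
orientation: [-0.005, 3.141, 0.002]
force: [1.5, 6.4, -2.5]
opening: 0.0234
gripper_force: 45.0
```

```bash
python3 - <<'E'
from h import *
s=monitor.read_state(); m=eyes.camera_model("wrist"); im=eyes.read_camera("wrist")
print(s["t"],s["tool_pos"],s["orientation"],s["force"],s["wrist_torque"])
cv2.imwrite("pics/w4.png",im)
cv2.imwrite("pics/w4b.png",cv2.resize(im[140:290,180:380],(800,600),interpolation=cv2.INTER_CUBIC))
E
```

```text
9.75 [0.46639437 0.06894864 0.13219994] [-5.30975091e-03  3.14131574e+00  2.38268480e-03] [ 1.49180501  6.4411066  -2.45609483] [ 1.2927567  -0.24784476  0.06054124]
```

View pics/w4b.png

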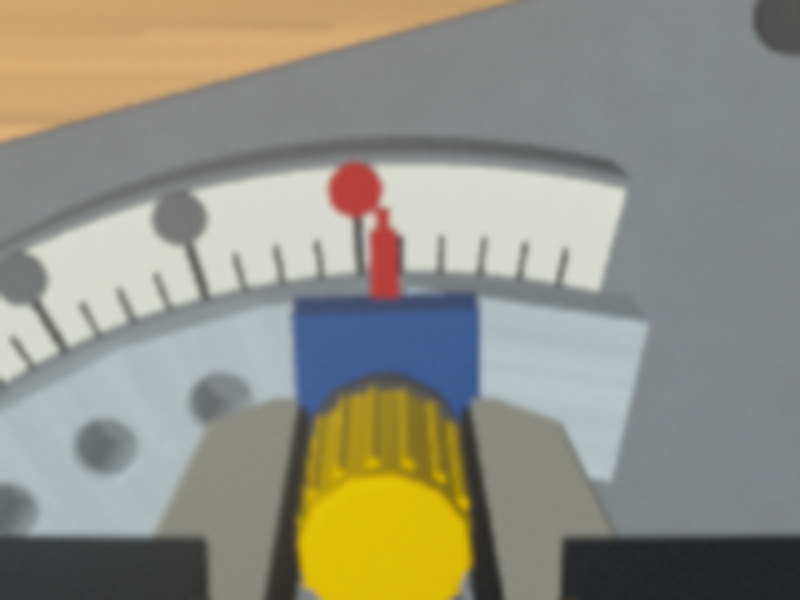

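The pointer stands at about 0.22, just short of the red dot, and the arm is following the pin. From both views the index hole is at about 0.281, so I go there and feel.

Call:
{"api": "arm_command", "payload": {
  "deltas": [
    [[0.01,-0.2,0,0,0,0],[0.02,-0.2,0,0,0,0],[0.02,-0.2,0,0,0,0],[0,0,-0.1,0,0,0],[0,0,-0.1,0,0,0],[0,0,-0.1,0,0,0],[0,0,0,0,0,0],[0,0,0,0,0,0]]
  ]
}}

```text
t: 10.47
tool_pos: [0.4668, 0.0632, 0.1295]
orientation: [-0.006, 3.142, 0.002]
force: [0.3, 5.6, 1.0]
opening: 0.0233
gripper_force: 45.0
```

Call:
{"api": "arm_command", "payload": {
  "deltas": [
    [[0,0,-0.05,0,0,0],[0,0,0,0,0,0],[0,0,0,0,0,0]]
  ]
}}

```text
t: 10.72
tool_pos: [0.4668, 0.0632, 0.1291]
orientation: [-0.006, 3.141, 0.002]
force: [-0.4, 6.3, 2.1]
opening: 0.0233
gripper_force: 45.0
```

Call:
{"api": "arm_command", "payload": {
  "deltas": [
    [[0,-0.05,0,0,0,0],[0,0,0,0,0,0]]
  ]
}}

```text
t: 10.88
tool_pos: [0.4669, 0.0628, 0.1291]
orientation: [-0.006, 3.141, 0.003]
force: [-0.6, 6.1, 1.7]
opening: 0.0231
gripper_force: 45.0
```

Call:
{"api": "arm_command", "payload": {
  "deltas": [
    [[0,-0.05,0,0,0,0],[0,0,0,0,0,0]]
  ]
}}

```text
t: 11.05
tool_pos: [0.4669, 0.0623, 0.1291]
orientation: [-0.006, 3.141, 0.003]
force: [-0.5, 6.0, 1.2]
opening: 0.0231
gripper_force: 45.0
```

Call:
{"api": "arm_command", "payload": {
  "deltas": [
    [[0,0,-0.03,0,0,0],[0,0,0,0,0,0],[0,0,0,0,0,0]]
  ]
}}

```text
t: 11.3
tool_pos: [0.4669, 0.0623, 0.1289]
orientation: [-0.006, 3.141, 0.003]
force: [-1.1, 6.6, 1.5]
opening: 0.0233
gripper_force: 45.0
```

Call:
{"api": "arm_command", "payload": {
  "deltas": [
    [[0,0,-0.05,0,0,0],[0,0,0,0,0,0],[0,0,0,0,0,0]]
  ]
}}

```text
t: 11.55
tool_pos: [0.4669, 0.0623, 0.1284]
orientation: [-0.006, 3.141, 0.003]
force: [-0.9, 7.0, 3.2]
opening: 0.0232
gripper_force: 45.0
```

Call:
{"api": "arm_command", "payload": {
  "deltas": [
    [[0,0,-0.05,0,0,0],[0,0,0,0,0,0],[0,0,0,0,0,0]]
  ]
}}

```text
t: 11.8
tool_pos: [0.4669, 0.0623, 0.1279]
orientation: [-0.006, 3.141, 0.003]
force: [-0.9, 6.2, 1.7]
opening: 0.0231
gripper_force: 45.0
```

Force is not rising as it would against bare plate (tip about 94 mm), so the tip is probably in the hole. I go on gently.

Call:
{"api": "arm_command", "payload": {
  "deltas": [
    [[0,0,-0.06,0,0,0],[0,0,-0.06,0,0,0],[0,0,0,0,0,0],[0,0,0,0,0,0]]
  ]
}}

```text
t: 12.13
tool_pos: [0.4668, 0.0624, 0.1266]
orientation: [-0.006, 3.141, 0.003]
force: [-0.6, 6.2, 2.7]
opening: 0.0231
gripper_force: 45.0
```

Call:
{"api": "arm_command", "payload": {
  "deltas": [
    [[0,0,-0.08,0,0,0],[0,0,-0.08,0,0,0],[0,0,-0.08,0,0,0],[0,0,-0.08,0,0,0],[0,0,0,0,0,0]]
  ]
}}

```text
t: 12.55
tool_pos: [0.4668, 0.0624, 0.1234]
orientation: [-0.006, 3.141, 0.003]
force: [-1.1, 5.7, 1.2]
opening: 0.0235
gripper_force: 45.0
```

Call:
{"api": "arm_command", "payload": {
  "deltas": [
    [[0,0,-0.08,0,0,0],[0,0,-0.08,0,0,0],[0,0,-0.08,0,0,0],[0,0,-0.08,0,0,0],[0,0,-0.08,0,0,0],[0,0,-0.08,0,0,0],[0,0,-0.08,0,0,0],[0,0,0,0,0,0]]
  ]
}}

```text
t: 13.22
tool_pos: [0.4668, 0.0624, 0.1178]
orientation: [-0.006, 3.141, 0.003]
force: [-0.8, 6.8, 2.2]
opening: 0.0232
gripper_force: 45.0
```

Call:
{"api": "arm_command", "payload": {
  "deltas": [
    [[0,0,-0.06,0,0,0],[0,0,-0.06,0,0,0],[0,0,0,0,0,0],[0,0,0,0,0,0]]
  ]
}}

```text
t: 13.55
tool_pos: [0.4669, 0.0624, 0.1166]
orientation: [-0.006, 3.141, 0.003]
force: [-1.7, 7.0, 1.9]
opening: 0.0234
gripper_force: 45.0
```

Call:
{"api": "arm_command", "payload": {
  "deltas": [
    [[0,0,-0.05,0,0,0],[0,0,0,0,0,0],[0,0,0,0,0,0]]
  ]
}}

```text
t: 13.8
tool_pos: [0.4669, 0.0624, 0.1162]
orientation: [-0.006, 3.141, 0.003]
force: [-1.3, 7.2, 2.0]
opening: 0.0232
gripper_force: 45.0
```

Call:
{"api": "arm_command", "payload": {
  "deltas": [
    [[0,0,-0.03,0,0,0],[0,0,0,0,0,0],[0,0,0,0,0,0]]
  ]
}}

```text
t: 14.05
tool_pos: [0.4669, 0.0624, 0.1159]
orientation: [-0.006, 3.141, 0.003]
force: [-0.7, 6.9, 2.1]
opening: 0.0232
gripper_force: 45.0
```

Call:
{"api": "arm_command", "payload": {
  "deltas": [
    [[0,0,-0.04,0,0,0],[0,0,0,0,0,0],[0,0,0,0,0,0]]
  ]
}}

```text
t: 14.3
tool_pos: [0.4669, 0.0624, 0.1157]
orientation: [-0.006, 3.141, 0.003]
force: [-1.3, 6.6, 4.3]
opening: 0.0234
gripper_force: 45.0
```

Call:
{"api": "arm_command", "payload": {
  "deltas": [
    [[0,0,-0.03,0,0,0],[0,0,0,0,0,0],[0,0,0,0,0,0]]
  ]
}}

```text
t: 14.55
tool_pos: [0.4669, 0.0624, 0.1157]
orientation: [-0.006, 3.141, 0.003]
force: [-3.4, 6.7, 6.5]
opening: 0.0231
gripper_force: 45.0
```

The pin has stopped at 115.7 mm, exactly the home height, and the force is rising. I ease the side load off so the plate takes the spring, then release.

Call:
{"api": "arm_command", "payload": {
  "deltas": [
    [[0,0.03,0.03,0,0,0],[0,0.03,0,0,0,0],[0,0,0,0,0,0]]
  ]
}}

```text
t: 14.8
tool_pos: [0.4669, 0.0628, 0.1157]
orientation: [-0.006, 3.141, 0.002]
force: [-2.6, 5.8, 4.1]
opening: 0.0232
gripper_force: 45.0
```

Call:
{"api": "arm_command", "payload": {
  "deltas": [
    [[0,0.03,0,0,0,0],[0,0.02,0,0,0,0],[0,0,0,0,0,0]]
  ]
}}

```text
t: 15.05
tool_pos: [0.4668, 0.0633, 0.1157]
orientation: [-0.006, 3.141, 0.002]
force: [-3.4, 5.7, 3.4]
opening: 0.0232
gripper_force: 45.0
```

Call:
{"api": "arm_command", "payload": {
  "deltas": [
    [[0,0.03,0,0,0,0],[0,0.02,0,0,0,0],[0,0,0,0,0,0]]
  ]
}}

```text
t: 15.3
tool_pos: [0.4669, 0.0634, 0.1157]
orientation: [-0.005, 3.141, 0.001]
force: [-3.7, 3.2, 6.4]
opening: 0.0228
gripper_force: 45.0
```

Call:
{"api": "arm_command", "payload": {
  "deltas": [
    [[0,0.02,0,0,0,0],[0,0,0,0,0,0],[0,0,0,0,0,0]]
  ]
}}

```text
t: 15.55
tool_pos: [0.4669, 0.0635, 0.1157]
orientation: [-0.005, 3.141, 0.001]
force: [-3.5, 3.3, 6.4]
opening: 0.0232
gripper_force: 45.0
```

Call:
{"api": "arm_command", "payload": {
  "deltas": [
    [[-0.03,0.03,0.02,0,0,0],[0,0,0,0,0,0],[0,0,0,0,0,0]]
  ]
}}

```text
t: 15.8
tool_pos: [0.4668, 0.0635, 0.1157]
orientation: [-0.005, 3.141, 0.0]
force: [-2.1, 2.3, 5.8]
opening: 0.0232
gripper_force: 45.0
```

Call:
{"api": "arm_command", "payload": {
  "deltas": [
    [[0,0,0,0,0,0],[0,0,0,0,0,0],[0,0,0,0,0,0],[0,0,0,0,0,0],[0,0,0,0,0,0],[0,0,0,0,0,0]]
  ],
  "gripper": 0.1
}}

```text
t: 16.3
tool_pos: [0.4664, 0.0634, 0.115]
orientation: [0.005, -3.141, 0.0]
force: [-0.1, 0.1, -1.4]
opening: 0.0508
gripper_force: 0.0
```

Call:
{"api": "arm_command", "payload": {
  "deltas": [
    [[0,0,0.5,0,0,0],[0,0,1,0,0,0],[0,0,1.5,0,0,0],[0,0,2,0,0,0],[0,0,2,0,0,0],[0,0,2,0,0,0],[0,0,0,0,0,0],[0,0,0,0,0,0]]
  ]
}}

```text
t: 16.97
tool_pos: [0.4677, 0.0635, 0.2072]
orientation: [-0.005, 3.138, 0.0]
force: [-0.0, 0.5, -0.1]
opening: 0.0512
gripper_force: 0.0
```

```bash
python3 - <<'E'
from h import *
s=monitor.read_state(); m=eyes.camera_model("wrist"); im=eyes.read_camera("wrist")
print(s["t"],s["tool_pos"],s["force"],s["opening"])
cv2.imwrite("pics/w5b.png",cv2.resize(im[110:320,140:420],(800,600),interpolation=cv2.INTER_CUBIC))
E
```

```text
16.9667 [0.46773493 0.06350034 0.20723247] [-0.02432612  0.48389725 -0.07470559] 0.05118941971004587
```

View pics/w5b.png

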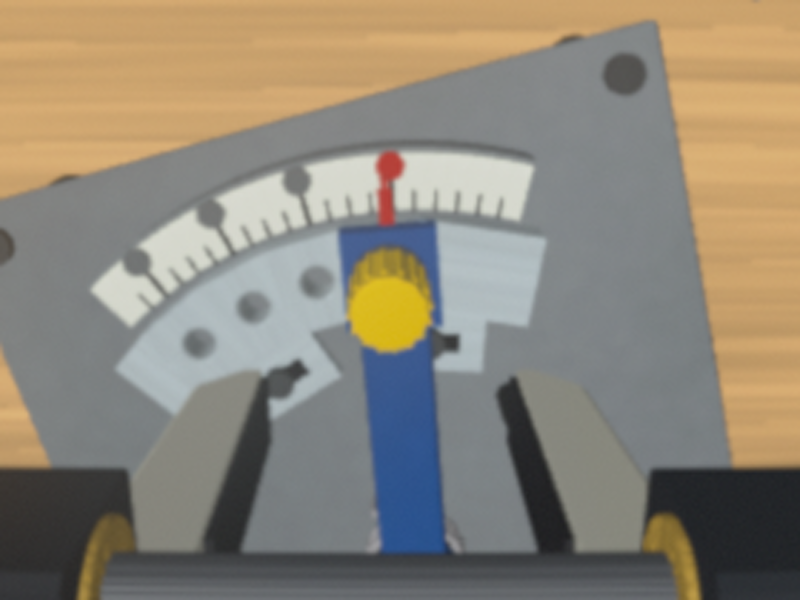

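The pin is seated upright with its knob at (390,312), the pointer stands at the red dot (388,168), and the gripper is clear above. The arm has held, so I hand in.

```bash
python3 -c "
from plant import ticket
print(ticket.close_job())"
```

```text
the job is handed in; nothing more can be done
None
```

The tensioner is locked: the yellow-knobbed pin stopped at its fully-home height, the arm held at the red dot after the gripper let go, and the job was handed in after about 17 s of robot time.

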